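# Nudge the mill screen onto its locating pins

### The arm

A 6-joint arm with a two-finger parallel gripper is mounted at the origin on the work surface. World frame = base frame: x ahead of the robot, y to its left, z up, the work surface at z = 0. Lengths are in mm, angles in rad, forces in N, time in s.
With the tool pointing down it reaches from about 350 to 725 mm from the base axis. Payload 4.3 kg.
Tool frame: the origin (TCP) lies between the finger pads; the fingertips stand 25 mm ahead of it and the grasp point (between the pads) lies 6 mm ahead of it; z points along the fingers, y is the direction in which the jaws open and shut (so a half turn about z gives the same grasp; the last joint's range is limited). The gripper opens to 85 mm and grips with 20 to 120 N. Pads are 22 mm wide; open, the fingers measure 114 mm over their backs; the gripper's body (76 mm by 85 mm) begins 54 mm behind the grasp point. The pads swing forward as they close: fully open they stand 13 mm farther back than shut.
Start: joints at [1.008, 0.377, 0.081, 1.274, 0, 1.46], TCP at [251.565, 517.087, 256.329] pointing down, gripper open.
Joint ranges: [-2.72, 2.72], [-0.84, 1.66], [-1.02, 1.22], [-1.77, 2.12], [-1.37, 1.28], [-3.14, 3.14]. Speed limits (rad/s): [2.57, 2.57, 3.14, 3.14, 3.14, 3.14].

### API

Orientations are given as a rotation vector (axis times angle).
In Python, from bench import arm gives the robot as it stands.
- The arm moves only by the tool jog_arm, never from a script. Its argument "steps" is a list of rows, each a list of 3 entries, a list of its own where there are three numbers: the shift along the world's x, y, z in cm, then the turn, a rotation vector about the world's x, y, z in rad, then the opening, from 0 (shut) to 1 (fully open). In form: [[[tx, ty, tz], [ax, ay, az], claw], ...]. A call has 1 to 10 rows; each row is the pose to reach, as a shift and turn from the pose commanded when the call began; what a row does not reach only later rows make up. A row lasts 1/12 s, in which the tool goes at most 41.7 mm and 7.16 degrees, less where a joint would pass 70% of its speed; a pose out of reach is approached as far as the arm can. A call with a gripper value outside its range is refused whole. The fingers move at their own pace and stop on an object; the grip force is fixed at half the most. Time passes only in rows, so rows that repeat a pose let the fingers close. It gives the time, the measured TCP pose, the force and the opening at its end, in the units of the state.
- arm.observe(): the state, without advancing time (a new reading comes with each control period).
- arm.camera(name): name is "scene" or "side" or "wrist"; returns the picture (384x512x3 uint8, red, green, blue); there is no depth.
- arm.get_calibration(name): a dict with "fx", "fy", "cx", "cy" (pixels), "rvec" (rotation vector, rad) and "tvec" (3), from world to camera coordinates, as OpenCV has them. Camera axes: x right, y down, z forward; pixel columns grow to the right and rows downward; lengths in mm; the calibration is good to about 2 mm. A picture is of the moment at which its call begins: read the wrist's pose just before it. get_calibration takes no time and is no camera call; for the wrist camera it gives the pose at the moment of the call.
- arm.job_done(): hands the job in, once; it reports no verdict.
Trained networks look in the newest picture that a camera, given by its name, has taken for a name from the list of things; names that differ only in an ending like _2 or _b are one class to them, and where a whole thing is asked for, a point or a joint stands for the part that bears it (a point fixed in the world has none). Each returns a list of dicts, best first, with "conf" (0 to 1); they miss things now and then, are a little off and sometimes report something else, mostly with a low value. They report only what shows in the picture. A call takes as long as a camera call.
- arm.regions_of(label, camera): "region" (384x512 bool, what is visible of it) and "extent" ([centre column, centre row, width, height] in pixels, round what is visible of it).
The state is a dict: "clock": time; "q": joint angles; "joint_velocities": joint speeds; "effort": joint torques, N m; "tool_pos": TCP position; "tcp_rot": TCP orientation; "force": force on the tool from outside, world axes, zero at the start; "ft_torque": the same for the moment, N m; "opening": finger opening in mm.
Only numpy, scipy, OpenCV 4.12 (cv2) and the standard library are available. Lean on these libraries where they do the work, as an engineer would, in place of code of your own. Each camera call takes 0.05 s, during which the arm holds its last target.

### The job

The perforated screen plate has been left riding on top of the two locating pins of its seat, out of place. Without lifting the plate, nudge it sideways with the fingertips, up to the fence and along it, until both of its locating holes drop over the two pins and it lies flat and fully home on the seat. Leave the other things on the table where they are.

Things in the scene. Friction and masses are not known exactly. Their poses are not given: they have to be found in the camera images.
- seat: Fixed stainless screen seat: a rectangular frame with an open window, own x -60 to +71 mm, own y -85 to +85 mm, flat top 30 mm above the table. Origin on the table under the middle of the plate's home; own z up, own +x points to the fence side, away from the robot. Two pins stand on it at own x = -40 mm, y = -55 and +55 mm.
- home (a point): Point on the seat (own 0, 0, 30 mm), axes as the seat's: where the plate's origin lies when the plate is home, their axes parallel. Home, the plate's far edge is 1 mm short of the fence, and it overhangs the frame by 10 mm on the near side and 20 mm at either end.
- fence (a point): Middle of the fence's inner face, at own x = +71 mm of the seat, 30 mm above the table. The fence is fixed, 12 mm thick, 170 mm long along the seat's y, its top 50 mm above the table.
- pin0 (a point): Foot of the pin at the seat's -y end, on the frame's top. Each pin is 10 mm in diameter and 10 mm tall, the upper 4 mm tapering to a 4.4 mm flat tip.
- pin1 (a point): Foot of the pin at the seat's +y end.
- plate: Loose perforated aluminium screen plate, 0.25 to 0.5 kg, own x 140 mm, own y 210 mm, 5 mm thick; origin at the centre of its underside. Two 14 mm locating holes at own x = -40 mm, y = -55 and +55 mm; the small perforations are only pattern. The near edge and the end that stands out overhang the frame: a fingertip can go below their level and push. Friction holds it where left.
- plate_top (a point): Centre of the plate's top face. At the start the plate rests tilted by about 6 degrees on the two pin tips and its far edge, which lies on the frame (near edge high), 10 to 24 mm nearer the robot than home, 17 to 45 mm off along the seat's y, either way, up to 8 degrees askew.
- hole0 (a point): Centre of the plate's locating hole at its -y end, at the level of its underside; goes over pin0.
- hole1 (a point): Centre of the plate's locating hole at its +y end, at the level of its underside; goes over pin1.
- wing_nut_a: Loose steel wing nut, 50 mm over the wings, 26 mm high, beyond the fence; leave alone. Origin under its centre.
- wing_nut_b: A second such wing nut beyond the fence; leave alone. Origin under its centre.
- collar: Loose steel collar, 64 mm in diameter, 22 mm high; leave alone. Origin under its centre.
- spray: Grey spray bottle, 64 mm in diameter, 190 mm tall; leave alone. Origin under its centre.
- rotor: Mill rotor standing on end, 130 mm over the blades, 145 mm tall; leave alone. Origin under its centre.
- brush: Cleaning brush lying on the table; leave alone. Origin under it.
- beaker: Steel beaker, 90 mm in diameter, 100 mm tall; leave alone. Origin under its centre.
- gasket: Loose black gasket ring, 76 mm in diameter, 10 mm thick; leave alone. Origin under its centre.

How it is judged:
By the outcome, as a careful person would: the job done as asked, in the order asked, and still so for the second after the job is handed in, with the robot touching nothing.
It also fails if it takes over 48 s, if anything falls off the work surface, if the arm or the gripper's body presses on something with over 40 N, if the wrist force passes 120 N, or if a joint passes its speed limit or range.

## Working session

There is one attempt and no reset: what is moved stays moved. The work goes in short steps, Python scripts to look and compute and a tool call to move; the robot and the scene stay as the last step left them, time stands still between calls to the robot, and variables do not carry over. Pictures are saved under pics/ and viewed, and the job is handed in when it is done.

Besides the shell and the picture viewer there is one more tool, called after "Request:" as a command line: name --argument value ..., lists and objects as JSON in quotes. jog_arm: Moves the arm, as the interface text tells. Its arguments: {"type":"object","properties":{"steps":{"type":"array","items":{"type":"array"}}},"required":["steps"]}

```bash
ls; mkdir -p pics; python3 - <<'E'
from bench import arm
import cv2
s=arm.observe();print({k:(v if not hasattr(v,'tolist') else v.tolist()) for k,v in s.items()})
for c in ["scene","side","wrist"]:
    im=arm.camera(c);cv2.imwrite(f"pics/{c}0.png",im[:,:,::-1]);
    k=arm.get_calibration(c);print(c,k)
E
```

```text
pics
{'clock': 0.0, 'q': [1.007708955383441, 0.3780793993740758, 0.0796346937753331, 1.2743848079786737, 2.9790384742054586e-06, 1.4605251610042003], 'joint_velocities': [-0.00048120498143738405, -0.0007420197972947735, -0.0012287997673290983, -0.0008411034538121569, -0.00027792833459394065, -0.000131317433867985], 'effort': [-0.0006374294389388524, -46.359719038009644, 26.988059878349304, 0.02058334881439805, -0.00022840515612188028, 3.5042113211147807e-07], 'tool_pos': [251.22139615423822, 516.5543954099256, 255.35489157222418], 'tcp_rot': [-0.7050690674509087, -3.060757338074098, 0.0030122237370335306], 'force': [0.3444147075076831, 0.5400794197524873, -0.046972674379292235], 'ft_torque': [-0.008176677690289283, -0.010770654583564975, 0.029197692929710254], 'opening': 85.24321945962132}
scene {'fx': 380.93813971416637, 'fy': 380.93813971416637, 'cx': 254.06079297684727, 'cy': 188.67470605123398, 'rvec': array([ 2.38805534,  0.83529756, -0.25459753]), 'tvec': array([-418.07588946, -239.13384952, 1327.02199895])}
side {'fx': 396.815871283482, 'fy': 396.815871283482, 'cx': 257.54562645379735, 'cy': 193.03987489959906, 'rvec': array([ 2.24911728, -0.86434548,  0.32280356]), 'tvec': array([-369.34004275,  293.72651955, 1238.88413035])}
wrist {'fx': 344.9285851689336, 'fy': 344.9285851689336, 'cx': 250.80993248498748, 'cy': 194.84313251563893, 'rvec': array([-2.43378775, -1.52265906, -0.23256967]), 'tvec': array([-574.04261389,  -39.40889088,  380.73075766])}
```

View pics/scene0.png

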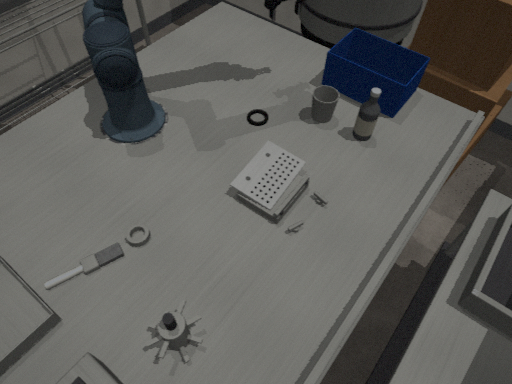

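View pics/side0.png

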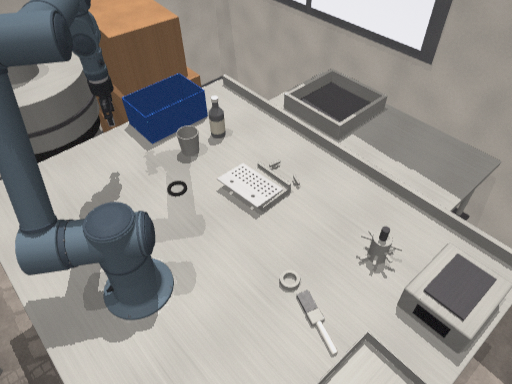

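View pics/wrist0.png

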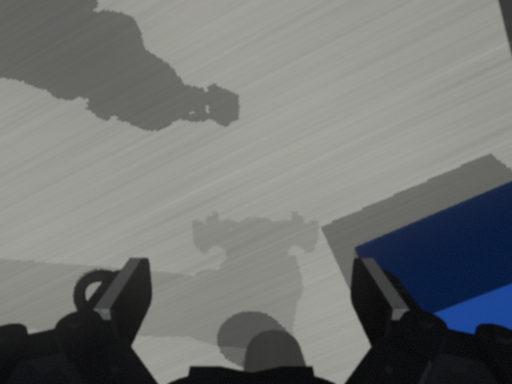

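```bash
cat > h.py <<'E'
import numpy as np, cv2, json
from scipy.spatial.transform import Rotation as R
def K(k): return np.array([[k['fx'],0,k['cx']],[0,k['fy'],k['cy']],[0,0,1.]])
def ray(k,uv):
    uv=np.atleast_2d(np.array(uv,float)); Rm=R.from_rotvec(k['rvec']).as_matrix()
    d=np.c_[(uv[:,0]-k['cx'])/k['fx'],(uv[:,1]-k['cy'])/k['fy'],np.ones(len(uv))]@Rm
    return -Rm.T@np.array(k['tvec']),d
def onz(k,uv,z):
    c,d=ray(k,uv); return c+d*((z-c[2])/d[:,2])[:,None]
def proj(k,P):
    return cv2.projectPoints(np.atleast_2d(np.array(P,float)),np.array(k['rvec']),np.array(k['tvec']),K(k),None)[0][:,0]
E
python3 - <<'E'
from bench import arm
from h import *
for c in ["scene","side"]:
    k=arm.get_calibration(c)
    im=cv2.imread(f"pics/{c}0.png")
    u,v=(270,180) if c=="scene" else (253,185)
    cr=im[v-50:v+50,u-65:u+65]; cv2.imwrite(f"pics/{c}0z.png",cv2.resize(cr,None,fx=6,fy=6,interpolation=cv2.INTER_CUBIC))
    for l in ["plate","seat"]:
        r=arm.regions_of(l,c)
        for x in r[:2]:
            print(c,l,x['conf'],x['extent'],onz(k,x['extent'][:2],35))
E
```

```text
scene plate 0.61 [267.4, 177.2, 75.7, 66.0] [[529.26970002  68.25234534  35.        ]]
scene plate 0.46 [319.3, 196.8, 13.8, 13.6] [[689.54456227 105.36656433  35.        ]]
scene seat 0.66 [273.0, 201.2, 71.3, 52.3] [[594.28589477   8.933976    35.        ]]
side plate 0.73 [249.5, 185.8, 64.2, 40.3] [[521.85177142  75.10666721  35.        ]]
side seat 0.88 [273.1, 187.3, 37.1, 48.4] [[581.54488877   9.63994597  35.        ]]
```

View pics/scene0z.png

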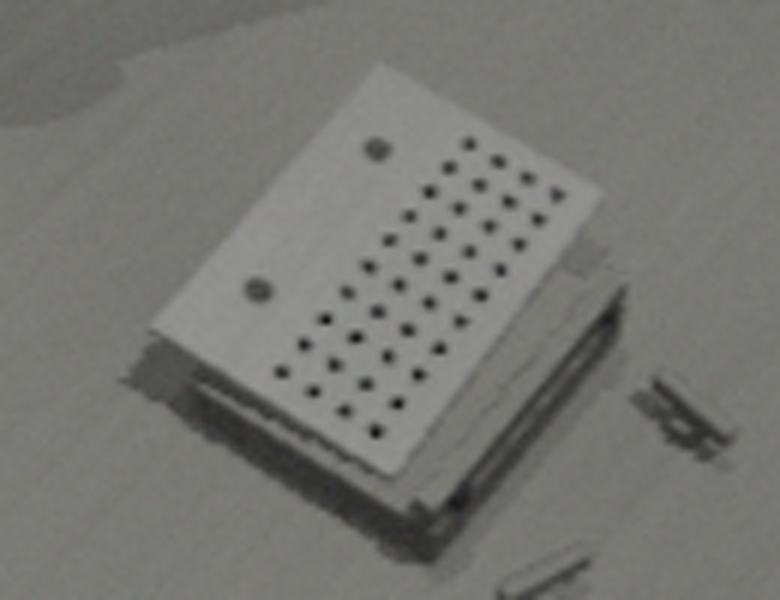

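View pics/side0z.png

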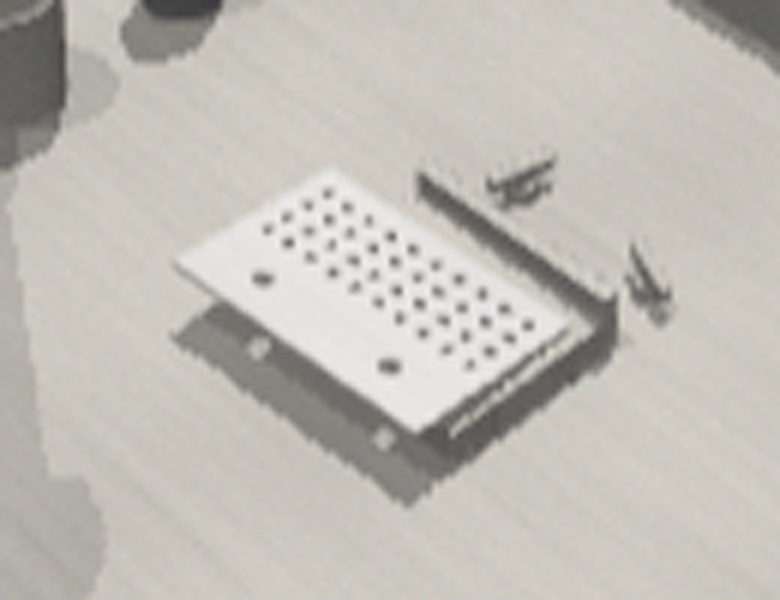

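```bash
python3 - <<'E'
from bench import arm
from h import *
ks=arm.get_calibration("scene");kd=arm.get_calibration("side")
def f(p,o): return [o[0]+(p[0]+.5)/6-.5,o[1]+(p[1]+.5)/6-.5]
S=lambda *p:f(p,(205,130)); D=lambda *p:f(p,(188,135))
pts={'near+y':(S(382,62),D(175,262)),'far+y':(S(603,190),D(333,168)),'far-y':(S(395,475),D(572,325)),'near-y':(S(152,330),D(415,432)),
'hole1':(S(377,149),D(263,278)),'hole0':(S(258,290),D(390,366)),'fence+y_innerTop?':(S(622,290),D(420,175)),'fence-y':(S(435,535),D(614,295))}
Ps=[np.c_[R.from_rotvec(k['rvec']).as_matrix(),k['tvec']] for k in(ks,kd)]
for n,(a,b) in pts.items():
    X=cv2.triangulatePoints(K(ks)@Ps[0],K(kd)@Ps[1],np.array(a,float)[:,None],np.array(b,float)[:,None])[:,0];X=X[:3]/X[3]
    print(n,X.round(1),np.abs(proj(ks,X)-a).max().round(2))
kw=arm.get_calibration("wrist");s=arm.observe()
c,_=ray(kw,[[0,0]]);T=R.from_rotvec(s['tcp_rot'])
print(T.as_matrix().round(2), T.inv().apply(c-s['tool_pos']), T.inv().apply(ray(kw,[[kw['cx'],kw['cy']]])[1]))
E
```

```text
near+y [447.9 178.5  50.2] 0.3
far+y [584.5 186.7  39.8] 0.25
far-y [604.2 -17.9  34.2] 0.57
near-y [465.9 -29.4  47.2] 0.12
hole1 [481.  131.1  47.5] 0.06
hole0 [490.5  21.5  46.6] 0.08
fence+y_innerTop? [625.7 145.2  34. ] 0.34
fence-y [637.7 -26.8  37.5] 1.63
[[-0.9   0.44 -0.  ]
 [ 0.44  0.9  -0.  ]
 [ 0.   -0.   -1.  ]] [  77.31315973    0.24278856 -117.84716988] [[-3.02379130e-01 -9.38265047e-04  9.53187275e-01]]
```

Request:
jog_arm --steps '[[[33, -45, 0], [0, 0, 0.52], 1], [[33, -45, 0], [0, 0, 0.52], 1], [[33, -45, 0], [0, 0, 0.52], 1], [[33, -45, 0], [0, 0, 0.52], 1], [[33, -45, 0], [0, 0, 0.52], 1], [[33, -45, 0], [0, 0, 0.52], 1], [[33, -45, 0], [0, 0, 0.52], 1], [[33, -45, 0], [0, 0, 0.52], 1], [[33, -45, 0], [0, 0, 0.52], 1], [[33, -45, 0], [0, 0, 0.52], 1]]'

```text
clock: 1.18
tool_pos: [491.0, 190.3, 256.6]
tcp_rot: [-0.105, 3.139, 0.001]
force: [-0.0, 1.6, -0.8]
opening: 85.3
```

Request:
jog_arm --steps '[[[4, -4, -1], [0, 0, 0], 1], [[7, -8, -2], [0, 0, 0], 1], [[9, -12, -2.5], [0, 0, 0], 1], [[9, -12, -2.5], [0, 0, 0], 1], [[9, -12, -2.5], [0, 0, 0], 1]]'

```text
clock: 1.6
tool_pos: [582.4, 67.2, 229.8]
tcp_rot: [0.096, -3.14, 0.003]
force: [0.6, 0.6, -0.1]
opening: 85.4
```

```bash
cat > look.py <<'E'
import sys
from bench import arm
from h import *
n=sys.argv[1]
for c in sys.argv[2:]:
    k=arm.get_calibration(c); s=arm.observe(); im=arm.camera(c); cv2.imwrite(f"pics/{c}{n}.png",im[:,:,::-1])
    json.dump({a:(b.tolist() if hasattr(b,'tolist') else b) for a,b in k.items()},open(f"pics/{c}{n}.json","w"))
    print(c,s['clock'],np.round(s['tool_pos'],1),np.round(s['tcp_rot'],3),np.round(s['force'],1))
E
python3 look.py 1 wrist
```

```text
wrist 1.6 [582.4  67.2 229.8] [ 9.60e-02 -3.14e+00  3.00e-03] [ 0.6  0.6 -0.1]
```

View pics/wrist1.png

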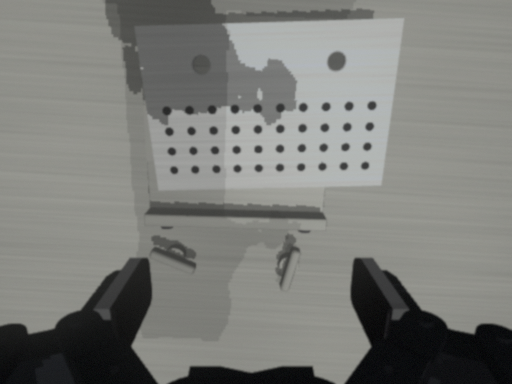

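```bash
python3 - <<'E'
import cv2
im=cv2.imread("pics/wrist1.png")
cv2.imwrite("pics/w1z.png",cv2.resize(im[175:240,135:340],None,fx=3.9,fy=3.9,interpolation=cv2.INTER_CUBIC))
cv2.imwrite("pics/w1y.png",cv2.resize(im[0:200,115:425],None,fx=2.5,fy=2.5,interpolation=cv2.INTER_CUBIC))
E
```

```text
(no output)
```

View pics/w1z.png

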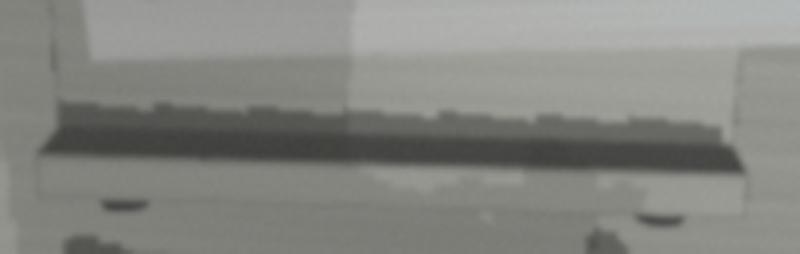

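View pics/w1y.png

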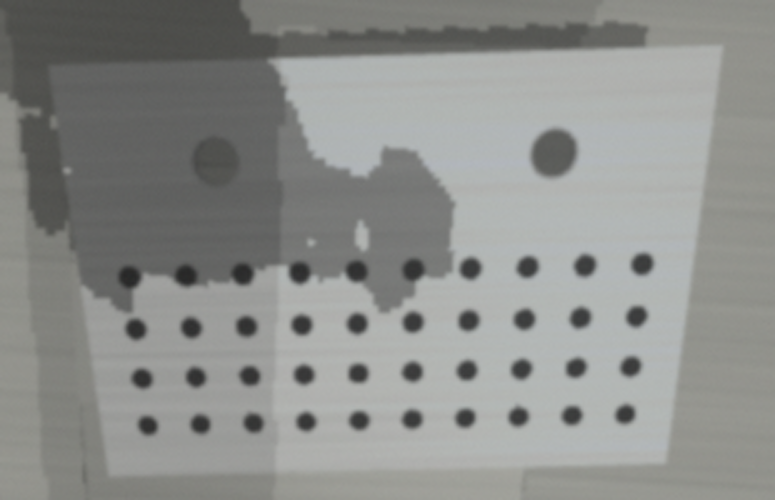

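```bash
python3 - <<'E'
from h import *
k=json.load(open("pics/wrist1.json"))
g=lambda p:[135+(p[0]+.5)/3.9-.5,175+(p[1]+.5)/3.9-.5]
y=lambda p:[115+(p[0]+.5)/2.5-.5,(p[1]+.5)/2.5-.5]
print("top inner",onz(k,[g((38,153)),g((745,174))],50).round(1))
print("outer",onz(k,[g((40,195)),g((745,214))],50).round(1))
print("foot",onz(k,[g((60,127)),g((728,146))],30).round(1))
print("far",onz(k,[y((108,475)),y((667,463))],35).round(1))
print("near",onz(k,[y((50,66)),y((723,45))],49.5).round(1))
print("holes",onz(k,[y((215,161)),y((554,153))],46.5).round(1))
# seat from fence
a=onz(k,[g((38,153)),g((745,174))],50);b=onz(k,[g((60,127)),g((728,146))],30)
for q in(a,b):
    d=q[1]-q[0]; ux=np.array([d[1],-d[0],0])/np.hypot(d[0],d[1]); o=q.mean(0)-71*ux
    print("seat",o.round(1),np.degrees(np.arctan2(ux[1],ux[0])).round(2),np.linalg.norm(d))
def fit(ux): pass
# full PnP plate with size (top face corners)
obj=np.array([[-70,-105,5],[-70,105,5],[70,105,5],[70,-105,5],[-40,-55,5],[-40,55,5]],float)
img=np.array([y((50,66)),y((723,45)),y((667,463)),y((108,475)),y((215,161)),y((554,153))])
ok,rv,tv=cv2.solvePnP(obj,img,K(k),None)
Rc=R.from_rotvec(k['rvec']);Rw=Rc.inv()*R.from_rotvec(rv[:,0]);tw=Rc.inv().apply(tv[:,0]-np.array(k['tvec']))
print("plate pnp",tw.round(1),Rw.as_euler('ZYX',degrees=True).round(2))
print((Rw.apply(obj)+tw).round(1))
print(np.abs(cv2.projectPoints(obj,rv,tv,K(k),None)[0][:,0]-img).round(1).tolist())
E
```

```text
top inner [[623.8 -29.1  50. ]
 [618.8 138.3  50. ]]
outer [[634.5 -28.9  50. ]
 [629.  139.6  50. ]]
foot [[624.4 -29.5  30. ]
 [619.1 138.2  30. ]]
far [[604.4 -20.1  35. ]
 [586.8 190.2  35. ]]
near [[466.3 -31.7  49.5]
 [447.7 178.1  49.5]]
holes [[491.   20.1  46.5]
 [481.9 130.5  46.5]]
seat [550.3  52.5  50. ] 1.71 167.4878135134591
seat [550.8  52.1  30. ] 1.79 167.78990197039334
plate pnp [525.7  78.7  38. ] [4.98 5.93 0.66]
[[465.9 -32.   49. ]
 [447.9 177.2  51.4]
 [586.6 189.3  36.9]
 [604.6 -19.9  34.5]
 [491.3  20.4  46.5]
 [481.9 130.   47.7]]
[[0.2, 0.5], [0.1, 0.2], [0.2, 0.4], [0.4, 0.1], [0.4, 0.5], [0.2, 0.1]]
```

```bash
python3 - <<'E'
from bench import arm
from h import *
k=arm.get_calibration("scene")
print(onz(k,[[258,117],[324,118],[364,136],[137,235]],5).round())
E
```

```text
[[ 329.  280.    5.]
 [ 512.  423.    5.]
 [ 664.  434.    5.]
 [ 357. -301.    5.]]
```

Request:
jog_arm --steps '[[[-4, 0.2, 0], [0, 0, -0.03], 1], [[-8, 0.4, 0], [0, 0, -0.03], 1], [[-12, 0.6, 0], [0, 0, -0.03], 1], [[-15.5, 0.9, 0], [0, 0, -0.03], 1], [[-15.5, 0.9, -4], [0, 0, -0.03], 1], [[-15.5, 0.9, -8], [0, 0, -0.03], 1], [[-15.5, 0.9, -11], [0, 0, -0.03], 1], [[-15.5, 0.9, -12], [0, 0, -0.03], 1], [[-15.5, 0.9, -12], [0, 0, -0.03], 1]]'

```text
clock: 2.4
tool_pos: [421.5, 82.0, 108.9]
tcp_rot: [0.061, -3.135, -0.001]
force: [-1.4, -0.7, 0.1]
opening: 85.6
```

Request:
jog_arm --steps '[[[0, 0, -2], [0, 0, 0], 1], [[0, 0, -4], [0, 0, 0], 1], [[0, 0, -4], [0, 0, 0], 1], [[0, 0, -4], [0, 0, 0], 1]]'

```text
clock: 2.73
tool_pos: [424.6, 81.7, 71.9]
tcp_rot: [0.06, -3.14, -0.0]
force: [-0.1, 0.2, 1.3]
opening: 85.6
```

```bash
python3 look.py 2 wrist side
```

```text
wrist 2.7333 [424.6  81.7  71.9] [ 0.06 -3.14 -0.  ] [-0.1  0.2  1.3]
side 2.7833 [425.5  81.6  72.6] [-0.06  3.14  0.  ] [0.2 0.  0.3]
```

View pics/wrist2.png

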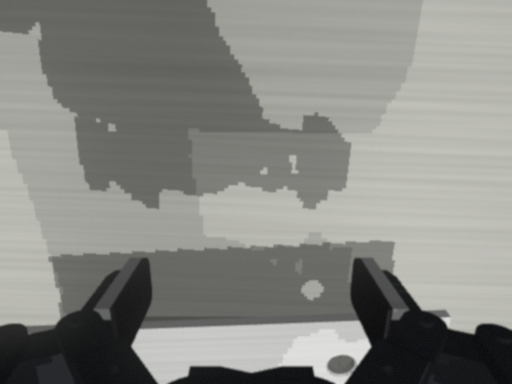

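View pics/side2.png

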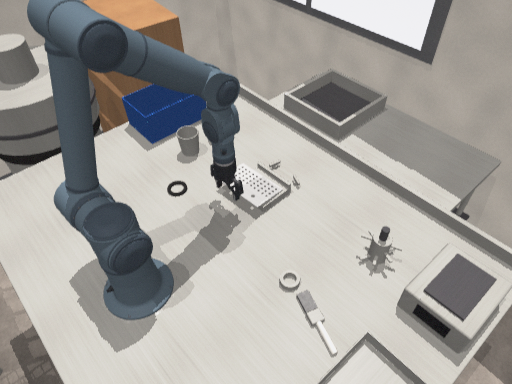

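Request:
jog_arm --steps '[[[0, 0, -2], [0, 0, 0], 1], [[0, 0, -3.5], [0, 0, 0], 1], [[0, 0, -3.5], [0, 0, 0], 1], [[0.6, 0, -3.5], [0, 0, 0], 1], [[1.2, 0, -3.5], [0, 0, 0], 1], [[1.7, 0.05, -3.5], [0, 0, 0], 1], [[2.2, 0.05, -3.5], [0, 0, 0], 1], [[2.6, 0.1, -3.5], [0, 0, 0], 1], [[3.0, 0.1, -3.5], [0, 0, 0], 1], [[3.0, 0.1, -3.5], [0, 0, 0], 1]]'

```text
clock: 3.67
tool_pos: [456.3, 82.1, 36.6]
tcp_rot: [-0.058, 3.14, 0.0]
force: [0.1, 1.2, 0.0]
opening: 85.3
```

```bash
python3 look.py 3 wrist side scene; python3 - <<'E'
import cv2
for c,(u,v) in dict(side=(253,185),scene=(270,180)).items():
    im=cv2.imread(f"pics/{c}3.png");cv2.imwrite(f"pics/{c}3z.png",cv2.resize(im[v-50:v+50,u-65:u+65],None,fx=6,fy=6,interpolation=cv2.INTER_CUBIC))
E
```

```text
wrist 3.6667 [456.3  82.1  36.6] [-0.058  3.14   0.   ] [0.1 1.2 0. ]
side 3.7167 [456.   82.1  36.5] [-0.058  3.14  -0.   ] [0.1 1.2 1.3]
scene 3.7667 [455.7  82.1  36.5] [-0.058  3.14  -0.   ] [ 0.2 -0.3  0.1]
```

View pics/side3z.png

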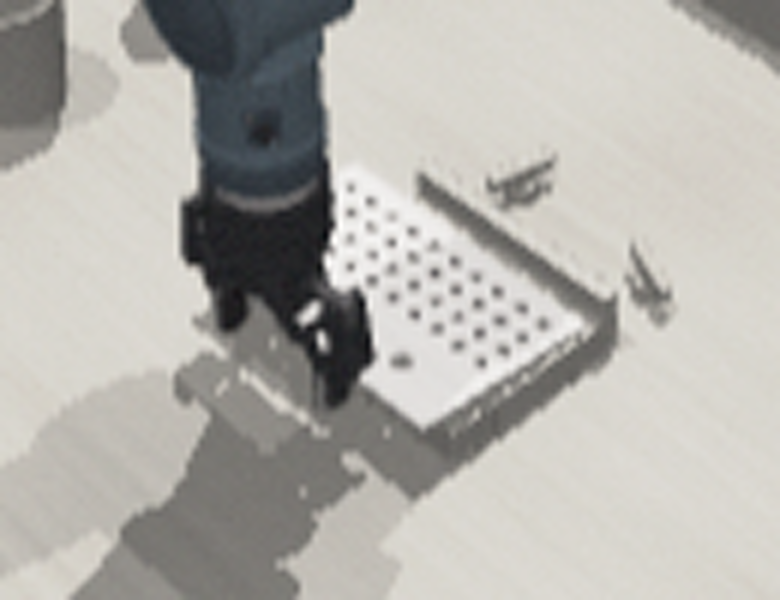

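View pics/scene3z.png

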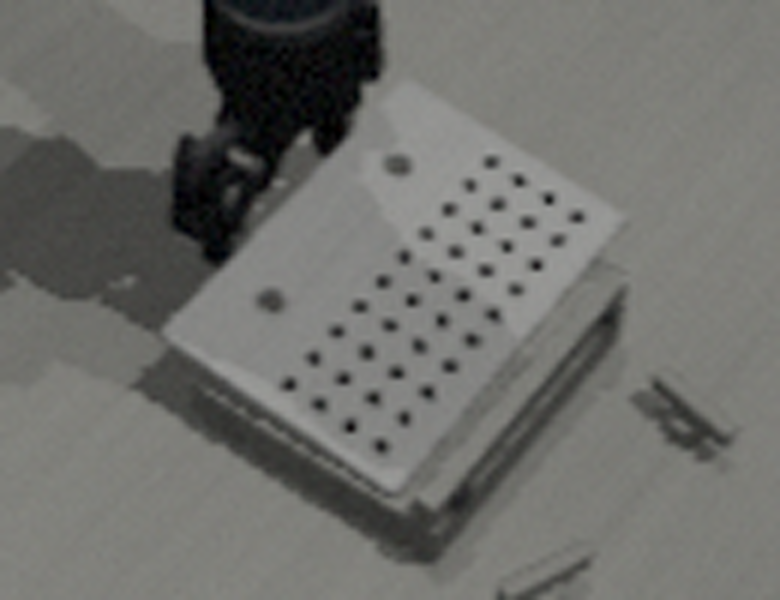

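Request:
jog_arm --steps '[[[0.4, 0, 0], [0, 0, 0], 1], [[0.8, 0, 0], [0, 0, 0], 1], [[1.0, 0.05, 0], [0, 0, 0], 1], [[1.1, 0.05, 0], [0, 0, 0], 1], [[1.2, 0.05, 0], [0, 0, 0], 1], [[1.2, 0.05, 0], [0, 0, 0], 1]]'

```text
clock: 4.32
tool_pos: [467.1, 82.6, 36.2]
tcp_rot: [0.058, -3.141, -0.0]
force: [-1.1, 0.4, -1.8]
opening: 85.4
```

Request:
jog_arm --steps '[[[0.1, 0, 0], [0, 0, 0], 1], [[0.15, 0, 0], [0, 0, 0], 1], [[0.15, 0, 0], [0, 0, 0], 1]]'

```text
clock: 4.57
tool_pos: [468.6, 82.6, 36.3]
tcp_rot: [0.058, -3.141, -0.0]
force: [-2.2, 0.3, -1.7]
opening: 85.4
```

Request:
jog_arm --steps '[[[0.1, 0, 0], [0, 0, 0], 1], [[0.15, 0, 0], [0, 0, 0], 1], [[0.15, 0, 0], [0, 0, 0], 1]]'

```text
clock: 4.82
tool_pos: [469.3, 82.8, 36.1]
tcp_rot: [0.058, -3.14, -0.001]
force: [-3.3, 0.8, 0.2]
opening: 85.4
```

```bash
python3 look.py 4 wrist side scene; python3 - <<'E'
import cv2
for c,(u,v) in dict(side=(253,185),scene=(270,180)).items():
    im=cv2.imread(f"pics/{c}4.png");cv2.imwrite(f"pics/{c}4z.png",cv2.resize(im[v-50:v+50,u-65:u+65],None,fx=6,fy=6,interpolation=cv2.INTER_CUBIC))
E
```

```text
wrist 4.8167 [469.3  82.8  36.1] [ 5.80e-02 -3.14e+00 -1.00e-03] [-3.3  0.8  0.2]
side 4.8667 [469.3  82.7  36.1] [ 5.80e-02 -3.14e+00 -1.00e-03] [-5.2  1.3 -0.2]
scene 4.9167 [469.3  82.7  36.1] [ 5.80e-02 -3.14e+00 -1.00e-03] [-4.2  1.7  0.1]
```

View pics/scene4z.png

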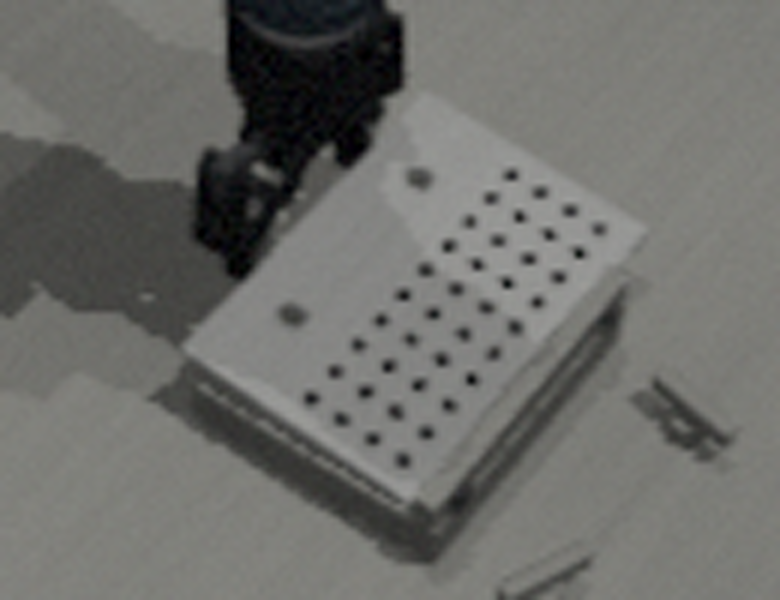

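View pics/side4z.png

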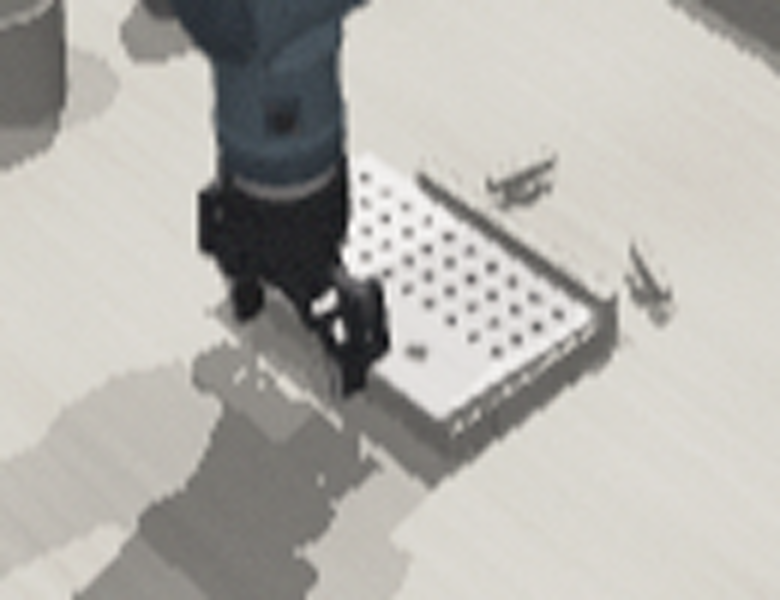

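Request:
jog_arm --steps '[[[0.1, 0, 0], [0, 0, 0], 1], [[0.2, 0, 0], [0, 0, 0], 1], [[0.2, 0, 0], [0, 0, 0], 1]]'

```text
clock: 5.22
tool_pos: [469.4, 82.8, 35.9]
tcp_rot: [0.058, -3.136, -0.001]
force: [-9.0, 1.5, 3.4]
opening: 85.5
```

Request:
jog_arm --steps '[[[-1.0, 0, 0], [0, 0, 0], 1], [[-2.5, -0.1, 0], [0, 0, 0], 1], [[-2.5, -0.1, 2], [0, 0, 0], 1], [[-2.5, -0.1, 6], [0, 0, 0], 1], [[0, 0, 10], [0, 0, 0], 1], [[4, 0, 14], [0, 0, 0], 1], [[8, 0, 17.5], [0, 0, 0], 1], [[11, 0, 19], [0, 0, 0], 1], [[11, 0, 19], [0, 0, 0], 1], [[11, 0, 19], [0, 0, 0], 1]]'

```text
clock: 6.05
tool_pos: [589.6, 82.3, 230.9]
tcp_rot: [-0.057, 3.127, -0.0]
force: [0.5, 0.1, -0.1]
opening: 85.5
```

```bash
python3 look.py 5 wrist;  python3 - <<'E'
from bench import arm
import cv2
print(arm.observe()['q'])
im=cv2.imread("pics/wrist5.png")
cv2.imwrite("pics/w5y.png",cv2.resize(im[0:240,115:425],None,fx=2.5,fy=2.5,interpolation=cv2.INTER_CUBIC))
E
```

```text
wrist 6.05 [589.6  82.3 230.9] [-0.057  3.127 -0.   ] [ 0.5  0.1 -0.1]
[ 3.26131282e-02  4.13682664e-01  6.38539552e-02  1.21288121e+00
 -3.15442335e-04 -4.25850045e-03]
```

View pics/w5y.png

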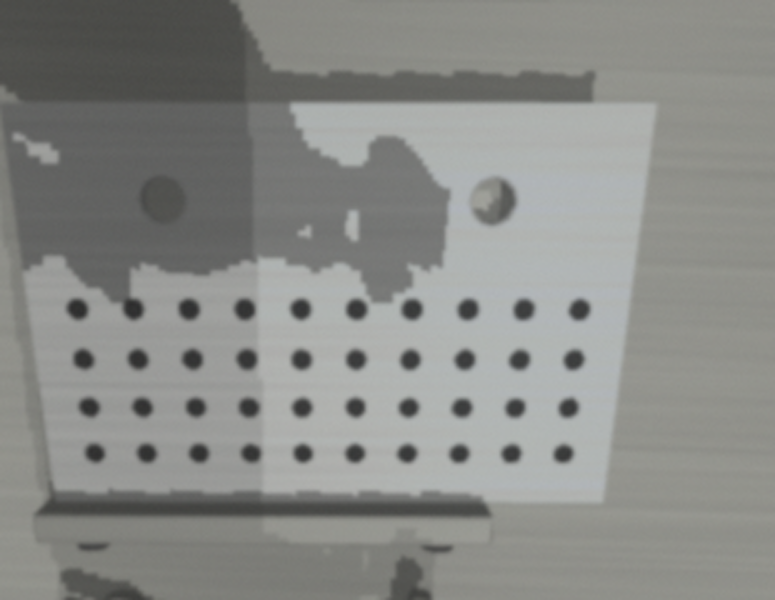

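```bash
cat > pnp.py <<'E'
from h import *
def plate(k,img,seat):
    obj=np.array([[-70,-105,5],[-70,105,5],[70,105,5],[70,-105,5],[-40,-55,5],[-40,55,5]],float)
    ok=[i for i,p in enumerate(img) if p is not None]
    o=obj[ok];im=np.array([img[i] for i in ok],float)
    _,rv,tv=cv2.solvePnP(o,im,K(k),None)
    Rc=R.from_rotvec(k['rvec']);Rw=Rc.inv()*R.from_rotvec(rv[:,0]);tw=Rc.inv().apply(tv[:,0]-np.array(k['tvec']))
    print("resid",np.abs(cv2.projectPoints(o,rv,tv,K(k),None)[0][:,0]-im).max(1).round(1))
    S=R.from_euler('z',seat[2],degrees=True)
    print("plate world",tw.round(1),"in seat",S.inv().apply(tw-np.array([seat[0],seat[1],0])).round(1),(S.inv()*Rw).as_euler('ZYX',degrees=True).round(2))
def seatfit(q):
    d=q[1]-q[0]; ux=np.array([d[1],-d[0],0])/np.hypot(d[0],d[1]); o=q.mean(0)-71*ux
    return [o[0],o[1],np.degrees(np.arctan2(ux[1],ux[0]))], np.linalg.norm(d)
E
python3 - <<'E'
from pnp import *
k=json.load(open("pics/wrist5.json"))
y=lambda a,b:[115+(a+.5)/2.5-.5,(b+.5)/2.5-.5]
s,l=seatfit(onz(k,[y(35,515),y(490,517)],50)); print(s,l)
s2,l=seatfit(onz(k,[y(55,501),y(480,501)],30)); print(s2,l)
plate(k,[y(-1,102),y(657,103),y(604,502),y(53,492),y(162,199),y(493,200)],s)
E
```

```text
[np.float64(550.5688695571617), np.float64(52.38167336140143), np.float64(1.8382560447299066)] 167.30970291157553
[np.float64(551.7097721921857), np.float64(52.24583841156053), np.float64(2.1052664492076305)] 165.82912727584258
resid [1.  0.4 1.1 1.4 0.2 0.5]
plate world [549.6  75.8  35.9] in seat [-0.2 23.5 35.9] [0.05 5.77 1.51]
```

Request:
jog_arm --steps '[[[-4.4, 4, 0], [0, 0, 1.57], 1], [[-4.4, 8, 0], [0, 0, 1.57], 1], [[-4.4, 12.3, 0], [0, 0, 1.57], 1], [[-4.4, 12.3, 0], [0, 0, 1.57], 1], [[-4.4, 12.3, 0], [0, 0, 1.57], 1], [[-4.4, 12.3, 0], [0, 0, 1.57], 1], [[-4.4, 12.3, 0], [0, 0, 1.57], 1], [[-4.4, 12.3, 0], [0, 0, 1.57], 1], [[-4.4, 12.3, -3], [0, 0, 1.57], 1], [[-4.4, 12.3, -6], [0, 0, 1.57], 1]]'

```text
clock: 6.93
tool_pos: [539.0, 205.9, 167.0]
tcp_rot: [-1.891, 2.503, -0.003]
force: [0.5, -0.1, -0.7]
opening: 85.3
```

Request:
jog_arm --steps '[[[0, 0, 0], [0, 0, 0.39], 1], [[0, 0, 0], [0, 0, 0.39], 1], [[0, 0, 0], [0, 0, 0.39], 1], [[0, 0, 0], [0, 0, 0.39], 1], [[0, 0, 0], [0, 0, 0.39], 1]]'

```text
clock: 7.35
tool_pos: [537.2, 205.4, 165.8]
tcp_rot: [2.333, -2.102, -0.001]
force: [1.0, -0.2, -0.0]
opening: 85.5
```

```bash
python3 -c "
from bench import arm
from h import *
s=arm.observe();M=R.from_rotvec(s['tcp_rot']).as_matrix();print(s['tool_pos'],M.round(3),np.degrees(np.arctan2(M[1,1],M[0,1])))"
```

```text
[537.19065297 205.3846896  165.79984066] [[ 0.104 -0.995 -0.001]
 [-0.995 -0.104 -0.   ]
 [ 0.     0.001 -1.   ]] -174.0307061791521
```

Request:
jog_arm --steps '[[[0.9, 0, 0], [0, 0, -0.073], 1], [[0.9, 0, -4], [0, 0, -0.073], 1], [[0.9, 0, -7], [0, 0, -0.073], 1], [[0.9, 0, -10], [0, 0, -0.073], 1], [[0.9, 0, -12], [0, 0, -0.073], 1], [[0.9, 0, -13], [0, 0, -0.073], 1], [[0.9, 0, -13], [0, 0, -0.073], 1]]'

```text
clock: 7.93
tool_pos: [544.7, 205.0, 33.8]
tcp_rot: [2.253, -2.183, -0.004]
force: [0.2, -0.4, 0.5]
opening: 85.7
```

```bash
python3 -c "
from bench import arm
from h import *
s=arm.observe();M=R.from_rotvec(s['tcp_rot']).as_matrix();print(s['tool_pos'],np.degrees(np.arctan2(M[1,1],M[0,1])))
S=R.from_euler('z',1.83,degrees=True);print(S.inv().apply(s['tool_pos']-np.array([550.5,52.3,0])))"; python3 look.py 6 wrist scene; python3 - <<'E'
import cv2
im=cv2.imread("pics/scene6.png");u,v=270,170
cv2.imwrite("pics/scene6z.png",cv2.resize(im[v-50:v+50,u-65:u+65],None,fx=6,fy=6,interpolation=cv2.INTER_CUBIC))
E
```

```text
[544.69081695 204.99910763  33.84733445] -178.1834298649866
[ -0.9299124  152.80673853  33.84733445]
wrist 7.9333 [544.7 205.   33.8] [ 2.253 -2.183 -0.004] [ 0.2 -0.4  0.5]
scene 7.9833 [546.1 205.4  35.7] [ 2.255e+00 -2.184e+00 -2.000e-03] [-0.1  0.6  0.9]
```

View pics/wrist6.png

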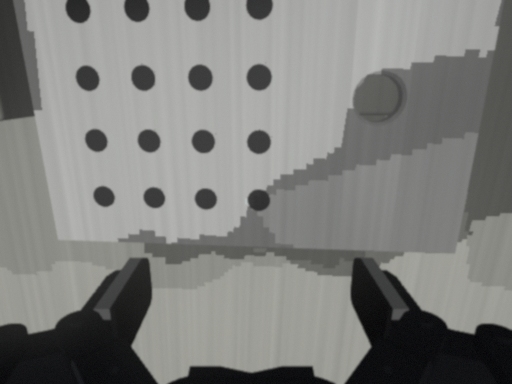

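View pics/scene6z.png

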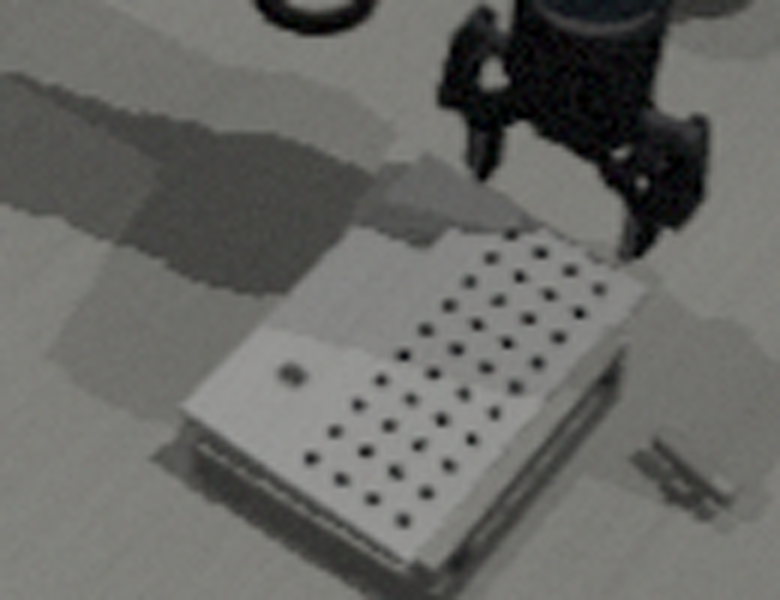

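Request:
jog_arm --steps '[[[0, -0.6, 0], [0, 0, 0], 1], [[0, -1.1, 0], [0, 0, 0], 1], [[0.05, -1.5, 0], [0, 0, 0], 1], [[0.05, -1.9, 0], [0, 0, 0], 1], [[0.1, -2.3, 0], [0, 0, 0], 1], [[0.1, -2.7, 0], [0, 0, 0], 1], [[0.1, -3.0, 0], [0, 0, 0], 1], [[0.1, -3.0, 0], [0, 0, 0], 1]]'

```text
clock: 8.7
tool_pos: [548.7, 175.0, 36.7]
tcp_rot: [-2.258, 2.184, -0.002]
force: [1.0, 3.3, 1.2]
opening: 85.6
```

```bash
python3 look.py 7 wrist scene; python3 - <<'E'
import cv2
im=cv2.imread("pics/scene7.png");u,v=270,180
cv2.imwrite("pics/scene7z.png",cv2.resize(im[v-50:v+50,u-65:u+65],None,fx=6,fy=6,interpolation=cv2.INTER_CUBIC))
E
```

```text
wrist 8.7 [548.7 175.   36.7] [-2.258e+00  2.184e+00 -2.000e-03] [1.  3.3 1.2]
scene 8.75 [548.5 175.   36.5] [ 2.258e+00 -2.184e+00  2.000e-03] [0.1 2.2 2.2]
```

View pics/wrist7.png

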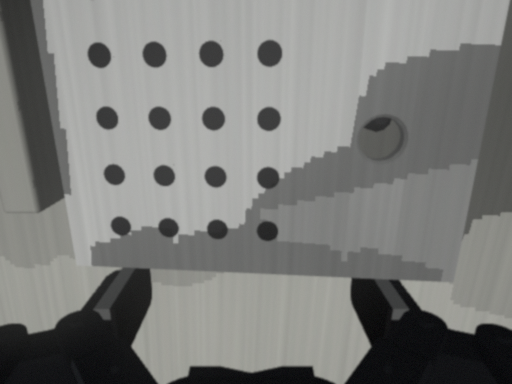

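View pics/scene7z.png

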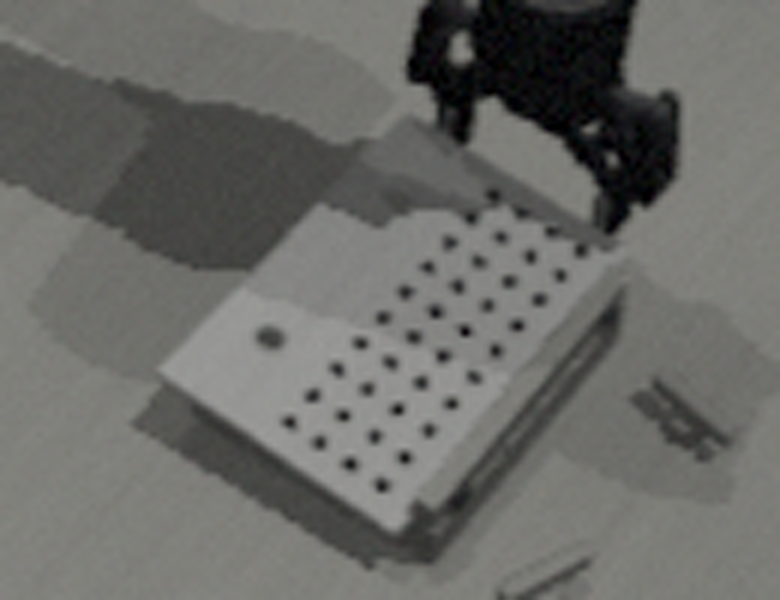

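Request:
jog_arm --steps '[[[0, -0.2, 0], [0, 0, 0], 1], [[0, -0.4, 0], [0, 0, 0], 1], [[0, -0.5, 0], [0, 0, 0], 1], [[0, -0.5, 0], [0, 0, 0], 1]]'

```text
clock: 9.13
tool_pos: [547.4, 170.1, 35.8]
tcp_rot: [2.257, -2.183, -0.001]
force: [0.4, 0.8, -1.0]
opening: 85.6
```

```bash
python3 look.py 8 wrist scene; python3 - <<'E'
import cv2
im=cv2.imread("pics/scene8.png");u,v=270,180
cv2.imwrite("pics/scene8z.png",cv2.resize(im[v-50:v+50,u-65:u+65],None,fx=6,fy=6,interpolation=cv2.INTER_CUBIC))
E
```

```text
wrist 9.1333 [547.4 170.1  35.8] [ 2.257e+00 -2.183e+00 -1.000e-03] [ 0.4  0.8 -1. ]
scene 9.1833 [547.4 170.1  35.8] [ 2.256e+00 -2.183e+00 -1.000e-03] [-0.5  1.4 -1. ]
```

View pics/wrist8.png

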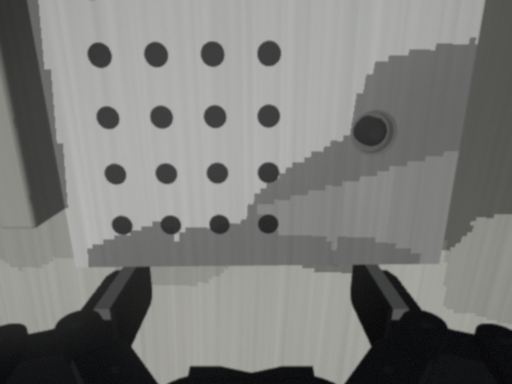

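View pics/scene8z.png

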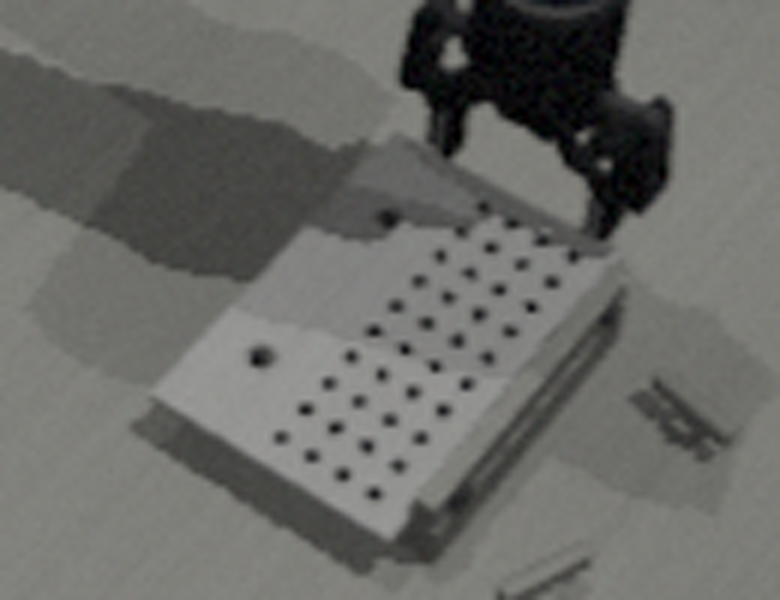

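Request:
jog_arm --steps '[[[0, 0.8, 0], [0, 0, 0], 1], [[0, 2, 0], [0, 0, 0], 1], [[0, 2, 1], [0, 0, 0], 1], [[0, 2, 5], [0, 0, 0], 1], [[0, 0, 8], [0, 0, 0], 1], [[0, -3, 12], [0, 0, 0], 1], [[0, -5, 16], [0, 0, 0], 1], [[0, -6.5, 20], [0, 0, 0], 1], [[0, -6.5, 23], [0, 0, 0], 1], [[0, -6.5, 23], [0, 0, 0], 1]]'

```text
clock: 10.07
tool_pos: [551.8, 104.9, 276.3]
tcp_rot: [-2.249, 2.178, -0.016]
force: [0.3, -0.2, 1.2]
opening: 85.5
```

Request:
jog_arm --steps '[[[0, 0, 0], [0, 0, 0], 1], [[0, 0, 0], [0, 0, 0], 1]]'

```text
clock: 10.23
tool_pos: [548.2, 106.0, 266.9]
tcp_rot: [-2.258, 2.183, -0.001]
force: [0.9, 0.9, -1.2]
opening: 85.5
```

```bash
python3 look.py 9 wrist scene side; python3 - <<'E'
import cv2
for c,(u,v) in dict(side=(253,185),scene=(270,180)).items():
    im=cv2.imread(f"pics/{c}9.png");cv2.imwrite(f"pics/{c}9z.png",cv2.resize(im[v-50:v+50,u-65:u+65],None,fx=6,fy=6,interpolation=cv2.INTER_CUBIC))
im=cv2.imread("pics/wrist9.png");cv2.imwrite("pics/w9y.png",cv2.resize(im[0:290,100:420],None,fx=2,fy=2,interpolation=cv2.INTER_CUBIC))
E
```

```text
wrist 10.2333 [548.2 106.  266.9] [-2.258e+00  2.183e+00 -1.000e-03] [ 0.9  0.9 -1.2]
scene 10.2833 [547.4 106.  265.6] [ 2.258e+00 -2.182e+00 -1.000e-03] [-0.4 -0.3  0.2]
side 10.3333 [547.1 106.  264.9] [ 2.257 -2.182 -0.003] [ 0.  -0.4 -0.6]
```

View pics/w9y.png

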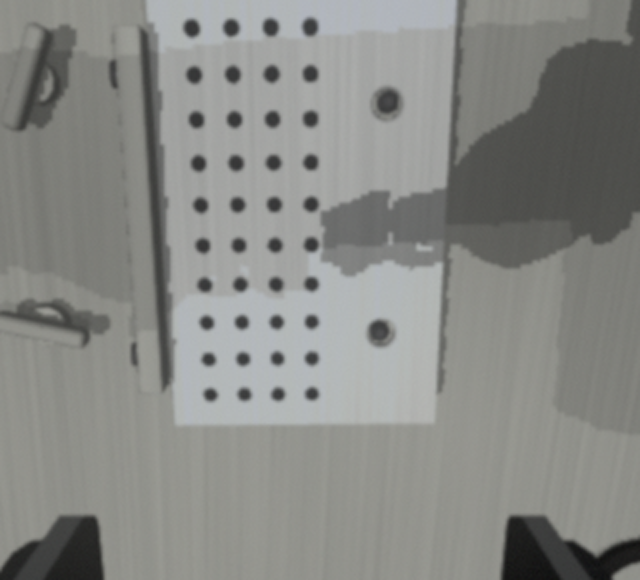

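View pics/side9z.png

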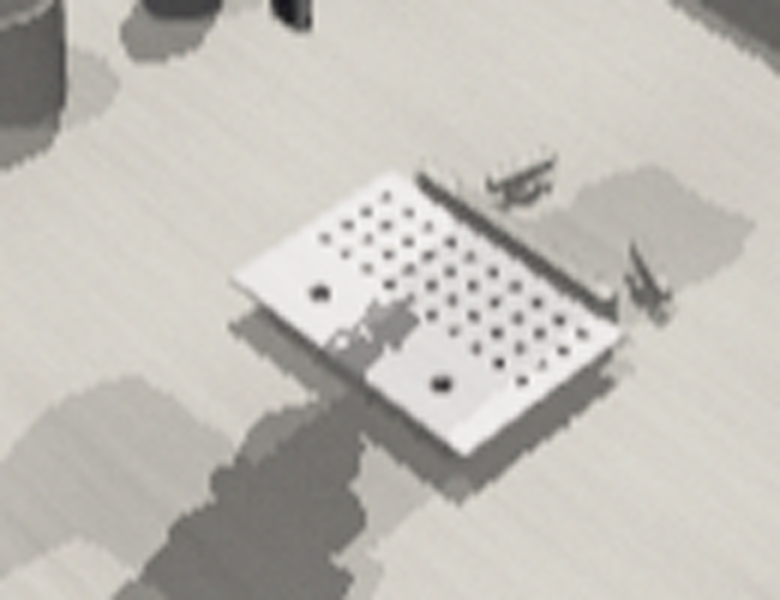

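View pics/scene9z.png

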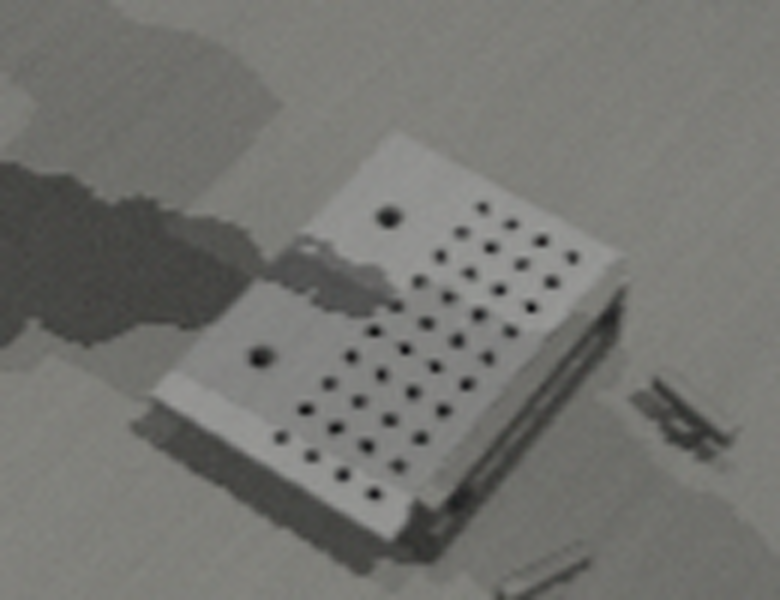

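```bash
python3 - <<'E'
from bench import arm
from pnp import *
ks=arm.get_calibration("scene");kd=arm.get_calibration("side")
def f(p,o): return [o[0]+(p[0]+.5)/6-.5,o[1]+(p[1]+.5)/6-.5]
S=lambda *p:f(p,(205,130)); D=lambda *p:f(p,(188,135))
pts={'near+y':(S(397,130),D(230,280)),'far+y':(S(625,255),D(398,168)),'far-y':(S(390,541),D(622,334)),'near-y':(S(150,395),D(463,457)),
'hole1':(S(389,216),D(320,293)),'hole0':(S(261,356),D(442,384))}
Ps=[np.c_[R.from_rotvec(k['rvec']).as_matrix(),k['tvec']] for k in(ks,kd)]
rot=R.from_euler('z',1.83,degrees=True)
for n,(a,b) in pts.items():
    X=cv2.triangulatePoints(K(ks)@Ps[0],K(kd)@Ps[1],np.array(a,float)[:,None],np.array(b,float)[:,None])[:,0];X=X[:3]/X[3]
    print(n,rot.inv().apply(X-[550.5,52.3,0]).round(1))
for k,i in((ks,0),(kd,1)):
    plate(k,[pts[n][i] for n in('near-y','near+y','far+y','far-y','hole0','hole1')],[550.5,52.3,1.83])
k=json.load(open("pics/wrist9.json"));y=lambda a,b:[100+(a+.5)/2-.5,(b+.5)/2-.5]
print("wrist")
plate(k,[None,y(436,423),y(176,426),None,y(387,103),y(380,332)],[550.5,52.3,1.83])
print(rot.inv().apply(onz(k,[y(436,423),y(176,426),y(387,103),y(380,332)],35)-[550.5,52.3,0]).round(1))
E
```

```text
near+y [-73.2 108.3  32. ]
far+y [ 69.6 104.1  38.9]
far-y [ 69.2 -99.5  31.7]
near-y [ -71.  -102.2   31.6]
hole1 [-41.9  56.8  34.4]
hole0 [-41.  -53.   34.3]
resid [0.1 0.1 0.1 0.1 0.1 0.1]
plate world [549.9  54.2  31.2] in seat [-0.5  1.9 31.2] [ 0.62 -0.01  0.11]
resid [0.2 0.5 0.6 0.5 0.3 0.1]
plate world [551.4  56.9  25.5] in seat [ 1.   4.6 25.5] [-0.38 -2.   -0.22]
wrist
resid [0.3 0.2 0.3 0.8]
plate world [549.8  53.5  30. ] in seat [-0.7  1.2 30. ] [0.85 0.25 0.51]
[[-72.8 105.7  35. ]
 [ 67.7 107.6  35. ]
 [-40.1 -54.4  35. ]
 [-40.7  55.5  35. ]]
```

```bash
python3 -c "
from bench import arm
print(arm.job_done())"
```

```text
the job is handed in; nothing more can be done
None
```

The plate is home on its seat: both locating holes have dropped over the pins and it lies flat. The job is handed in at about 10.4 s.

I pushed the near edge with the two open fingertips until the plate squared up against the fence, reaching about 9 N. Then I turned the gripper a quarter turn and pushed the +y end along the fence by about 22 mm, until the plate dropped. After that I backed the fingers off and lifted them clear.

- **Seating:** the last wrist and scene pictures show a pin inside each hole. Pose fits from those two views put the underside at 30–31 mm, with tilt of about 0.5° or less. The hole rims are at about 34 mm.
- **Position:** the plate is within about 0.7 mm of home across the fence and 1–2 mm along it, with a skew of 0.6–0.9°. That is inside the 2 mm hole clearance.
- **Disagreement:** the side camera's single-view fit was off, at 25.5 mm high and 2° tilt. One corner triangulated to 38.9 mm and the others to about 32 mm. I put this down to corner picks and the calibration, since the other two views agree.
- **Other things on the table:** I kept clear of them and saw nothing disturbed in the pictures around the seat, though I did not measure them again. The highest force I read at the end of a move was about 10 N.

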